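# Plug and close the mounting mould

## Task

Get the hot-mounting mould ready for preheating: lower the taller of the two die plugs into its bore until it stands on the bottom, then fit the closure nut. Set the nut square on the thread, turn it gently backward, up over the thread starts, until you feel it drop in, then run it forward until it is hand-tight on the plug. Never force the thread or overtighten, and leave the other things on the bench alone.

Things in the scene. Friction and masses are not known exactly. Their poses are not given: they have to be found in the camera images.
- mould: The mould, fixed: a dark round flange (96 mm across, 10 mm thick), on it a finned aluminium block (72 mm across, to 44 mm up), on that an upright steel neck (39 mm across), open at the top, 70 mm above the bench, with a coarse outside thread. Origin: centre of the underside, z up; its x and y say nothing about where the thread starts lie.
- mould_rim (a point): Centre of the neck's rim, the mouth of the bore, 70 mm above the bench, z up. The bore is 30.8 mm across, chamfered at the mouth, and its flat bottom lies 20 mm below the rim.
- thread_top (a point): Point on the neck's axis level with the tops of the thread starts, 4 mm below the rim. Right-handed outside thread (clockwise from above runs a nut down), three blunt starts 120 degrees apart, lead 20 mm a turn, ridges 2 mm thick, 46 mm across the crests. Where round the neck the starts lie differs every time and is not measured.
- nut: The closure nut, about 0.3 kg: a steel hexagon cap 57 mm across flats, 38 mm high, with a round flange (63 mm across, 4 mm high) at its foot, standing open side down. Origin: centre of its underside, z up; +x and every 60 degrees from it points square out of a flat: grasp it across two opposite flats, above the flange.
- nut_lugs (a point): Point on the nut's axis, 5 mm above its underside, level with three round lugs inside it (3 mm thick, tips on a 42 mm circle, 120 degrees apart; 1.5 mm play round the neck). Set on the neck they rest on the ridges, underside 7.5 to 14.2 mm below the rim. Turned back under 2 to 5 N it climbs 3.3 mm per 60 degrees to 7.5 mm, passes the starts within 120 degrees and drops 6.7 mm.
- nut_roof (a point): Centre of the flat roof inside the nut, 31 mm above its underside (cavity 49 mm wide). Run on from the drop the nut descends 3.3 mm per 60 degrees, nearly free, for about 150 degrees until the roof meets the seated tall plug, underside 21 mm below the rim. After some play the torque climbs about 0.05 N m per 6 degrees, roughly 0.01 N m for each N on the plug. Hand-tight is 0.1 to 0.25 N m; thread friction then holds it.
- tall_plug: The taller die plug: a plain steel cylinder 29.2 mm across, 30 mm high, 0.16 kg. Origin: centre of its underside, z up. Seated, its underside is 20 mm below the rim and it stands 10 mm proud of the rim.
- short_plug: The shorter die plug: same steel and width, 22 mm high; not wanted (too short for the nut to reach). Origin: centre of its underside.
- black_mount: Bystander: a black mounted specimen, a disc 30 mm across, 21 mm high. Origin: centre of its underside.
- green_mount: Bystander: a dark green mounted specimen, a disc 30 mm across, 19 mm high. Origin: centre of its underside.
- hex_key: Bystander: a black hex key, 99 mm long, 32 mm wide, 8 mm thick, lying flat. Origin: centre of its underside, long arm along y.
- tweezers: Bystander: steel tweezers, 126 mm long, 14 mm wide, 10 mm thick, lying flat. Origin: centre of its underside, blades along y.

How it is judged:
By the outcome, as a careful person would: the job done as asked, in the order asked, and still so for the second after the job is handed in, with the robot touching nothing.
It also fails if it takes over 70 s, if anything falls off the work surface, if the arm or the gripper's body presses on something with over 40 N, if the wrist force passes 120 N, or if a joint passes its speed limit or range.

## Robot

A 7-joint arm with a two-finger parallel gripper is mounted at the origin on a cart in front of the work surface, level with it; the furniture and walls round the work are solid. World frame = base frame: x ahead of the robot, y to its left, z up, the work surface at z = 0. Lengths are in m, angles in rad, forces in N, time in s.
With the tool pointing down it reaches from about 0.4 to 0.85 m from the base axis. Payload 10.4 kg.
Tool frame: the origin (TCP) lies between the finger pads; the fingertips stand 11 mm ahead of it and the grasp point (between the pads) lies 8 mm behind it; z points along the fingers, y is the direction in which the jaws open and shut (so a half turn about z gives the same grasp; the last joint's range is limited). The gripper opens to 87 mm and grips with 3 to 60 N. Pads are 19 mm wide; open, the fingers measure 117 mm over their backs; the gripper's body (75 mm by 190 mm) begins 51 mm behind the grasp point.
Start: joints at [1.251, 0.332, -0.065, 1.46, 0.022, 1.35, -0.088], TCP at [0.183, -0.598, 0.234] pointing down, gripper open.
Joint ranges: [-2.6, 2.6], [-0.5, 2.12], [-1.47, 1.34], [0.16, 2.42], [-1.27, 4.41], [0.06, 2.06], [-2.6, 2.6]. Speed limits (rad/s): [2.22, 2.22, 2.79, 2.79, 3.14, 3.14, 3.14].

## Interface

Orientations are given as a unit quaternion [x, y, z, w].
In Python, from bench import r, eyes gives the robot as it stands.
- The arm moves only by the shell command python3 -m inch 'ROWS' [FORCE]. ROWS is a JSON object of lists of equal length, an entry for each row: "translation": the shift along the world's x, y, z scaled (see below), a list of three; "rot": the turn, a rotation vector about the world's x, y, z scaled (see below), a list of three; "jaw": the finger opening in mm, from 0 to 87. In form: {"translation": [[tx, ty, tz], ...], "rot": [[ax, ay, az], ...], "jaw": [jaw, ...]}. A call has 1 to 20 rows; each row is the pose to reach, as a shift and turn from the pose measured when the call began; what a row does not reach only later rows make up. The controller multiplies each number of a shift by 100 mm and each number of a turn by 60 degrees. A row lasts 1/10 s, in which the tool goes at most 50 mm and 8.59 degrees, less where a joint would pass 70% of its speed; a pose out of reach is approached as far as the arm can. A call with a number of a shift or a turn outside -1 to 1 is refused whole. A call with a gripper value outside its range is refused whole. The fingers move at their own pace and stop on an object; FORCE is the grip in N (left out, the last holds). Time passes only in rows, so rows that repeat a pose let the fingers close. It gives the time, the measured TCP pose, the force and the opening at its end, in the units of the state.
- r.read_state(): the state, without advancing time (a new reading comes with each control period).
- eyes.camera(name): name is "scene" or "top" or "wrist"; returns the picture (384x512x3 uint8, blue, green, red); there is no depth.
- eyes.calibration(name): a dict with "fx", "fy", "cx", "cy" (pixels), "distortion" ([k1, k2, p1, p2, k3] as OpenCV has them; the pictures are not rectified), "R" (3x3) and "t" (3): a world point X has camera coordinates R X + t; the wrist camera has in their place "hand_eye" (4x4, takes a point from camera to tool coordinates, whose origin is the TCP and whose axes are the flange's). Camera axes: x right, y down, z forward; pixel columns grow to the right and rows downward; lengths in m; the calibration is good to about 2 mm. A picture is of the moment at which its call begins: read the wrist's pose just before it. calibration takes no time and is no camera call.
- r.close_job(): hands the job in, once; it reports no verdict.
The state is a dict: "time": time; "joint_positions": joint angles; "joint_vel": joint speeds; "joint_torque": joint torques, N m; "ee_pos": TCP position; "eef_rot": TCP orientation; "ft_force": force on the tool from outside, world axes, zero at the start; "torque": the same for the moment, N m; "width": finger opening in m.
Only numpy, scipy, OpenCV 4.12 (cv2) and the standard library are available. Lean on these libraries where they do the work, as an engineer would, in place of code of your own. Each camera call takes 0.05 s, during which the arm holds its last target. There are 200 camera calls.

## Working session

There is one attempt and no reset: what is moved stays moved. The work goes in short steps, Python scripts to look and compute and a shell command to move; the robot and the scene stay as the last step left them, time stands still between calls to the robot, and variables do not carry over. Pictures are saved under pics/ and viewed, about 8 in all and at most 12, crops included, and the job is handed in when it is done.

```bash
ls; mkdir -p pics; python3 - <<'E'
from bench import r,eyes
import cv2
s=r.read_state();print(s)
for n in("top","scene"):
    c=eyes.calibration(n);print(n,c)
    cv2.imwrite(f"pics/{n}0.png",eyes.camera(n))
print(eyes.calibration("wrist"))
E
```

```text
pics
{'time': 0.0, 'joint_positions': array([ 1.25139468,  0.33287035, -0.06468279,  1.46095041,  0.02160515,
        1.34986219, -0.08850117]), 'joint_vel': array([ 0.00105906, -0.00040987,  0.00114801, -0.00109153,  0.00016694,
       -0.00124049, -0.0008141 ]), 'joint_torque': array([-5.80360575e-05, -6.23238230e+01,  2.50741543e-02, -3.89908040e+01,
       -6.12286781e-02,  3.95106326e-02,  1.18395201e-04]), 'ee_pos': array([ 0.18266746, -0.5973302 ,  0.23275048]), 'eef_rot': array([ 9.89008190e-01,  1.47859100e-01, -1.39705686e-04, -6.83251434e-04]), 'ft_force': array([ 0.59774442, -0.46026898, -0.54892497]), 'torque': array([ 0.03889724, -0.00705041,  0.01678764]), 'width': 0.08720866513163371}
top {'fx': 362.0623564060555, 'fy': 362.0623564060555, 'cx': 251.73144384391895, 'cy': 189.62187339327517, 'distortion': array([-0.00623441,  0.        ,  0.        ,  0.        ,  0.        ]), 'R': array([[ 0.00813056, -0.99979897,  0.01832816],
       [-0.98734025, -0.01093007, -0.15823956],
       [ 0.15840808, -0.01680955, -0.98723063]]), 't': array([0.06944341, 0.52980061, 0.893739
[... 250 characters left out ...]
213],
       [-0.2784191 , -0.30533293, -0.91063418],
       [ 0.64012037,  0.64786394, -0.41293853]]), 't': array([-0.32919599,  0.24988014,  0.46628041])}
{'fx': 303.8704342426666, 'fy': 303.8704342426666, 'cx': 260.5959056654285, 'cy': 188.10882889804512, 'distortion': array([-0.05231383,  0.        ,  0.        ,  0.        ,  0.        ]), 'hand_eye': array([[ 6.19582545e-04, -9.56604570e-01, -2.91388593e-01,
         8.02371185e-02],
       [ 9.99999293e-01,  8.88572872e-04, -7.90802281e-04,
        -4.14111773e-04],
       [ 1.01540508e-03, -2.91387897e-01,  9.56604444e-01,
        -1.51775251e-01],
       [ 0.00000000e+00,  0.00000000e+00,  0.00000000e+00,
         1.00000000e+00]])}
```

View pics/top0.png

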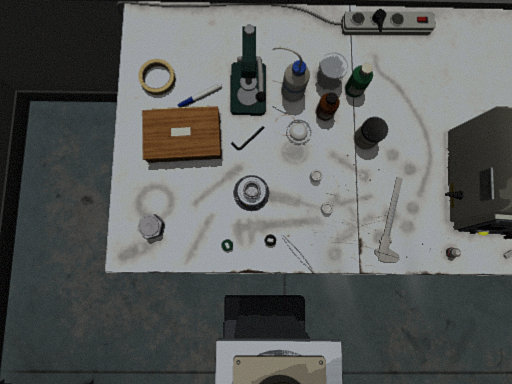

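View pics/scene0.png

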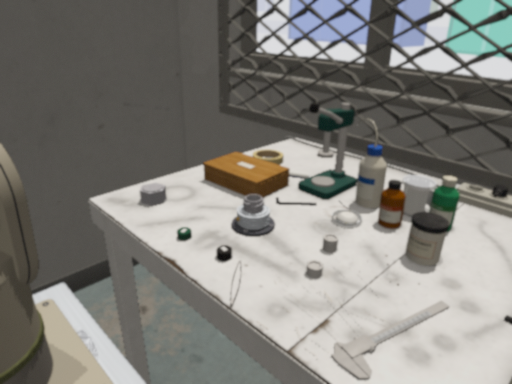

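The top view shows the nut at about (151,227), the mould at (252,192), and the two plugs at (316,176) and (326,210). The mounts are at (227,245) and (270,240). In the scene view the plugs are at (330,243), which looks taller, and (315,269).

```bash
cat > h.py <<'E'
import numpy as np,cv2
from bench import r,eyes
from scipy.spatial.transform import Rotation as Ro
def cam(n,s=None):
    c=eyes.calibration(n);K=np.array([[c["fx"],0,c["cx"]],[0,c["fy"],c["cy"]],[0,0,1]]);d=np.array(c["distortion"])
    if n=="wrist":
        H=np.eye(4);H[:3,:3]=Ro.from_quat(s["eef_rot"]).as_matrix();H[:3,3]=s["ee_pos"]
        M=np.linalg.inv(H@c["hand_eye"]);return K,d,M[:3,:3],M[:3,3]
    return K,d,np.array(c["R"]),np.array(c["t"])
def ray(C,uv,z):
    K,d,R,t=C
    p=cv2.undistortPoints(np.array(uv,float).reshape(-1,1,2),K,d)[:,0]
    D=np.c_[p,np.ones(len(p))]@R; o=-R.T@t
    return o+D*((z-o[2])/D[:,2])[:,None]
def proj(C,X):
    K,d,R,t=C
    return cv2.projectPoints(np.array(X,float).reshape(-1,1,3),cv2.Rodrigues(R)[0],t,K,d)[0][:,0]
E
python3 - <<'E'
from h import *
T=cam("top");S=cam("scene")
for n,uv,z in[("nut",(151,224),.038),("neck",(252,188),.07),("A",(316,175),.03),("A",(316,175),.022),("B",(326,209),.03),("B",(326,209),.022),("blk",(270,240),.02)]:
    X=ray(T,[uv],z)[0];b=X.copy();b[2]=0
    print(n,X.round(3),"scene top/bottom px",proj(S,[X,b]).round(0).tolist())
a=cv2.resize(cv2.imread("pics/scene0.png")[225:290,290:360],None,fx=5,fy=5,interpolation=2)
b=cv2.resize(cv2.imread("pics/top0.png")[165:225,300:345],None,fx=5,fy=5,interpolation=2)
o=np.zeros((325,600,3),np.uint8);o[:325,:350]=a;o[:300,355:580]=b;cv2.imwrite("pics/crop1.png",o)
E
```

```text
nut [0.438 0.33  0.038] scene top/bottom px [[155.0, 187.0], [156.0, 200.0]]
neck [0.529 0.074 0.07 ] scene top/bottom px [[254.0, 197.0], [253.0, 226.0]]
A [ 0.572 -0.095  0.03 ] scene top/bottom px [[329.0, 236.0], [328.0, 249.0]]
A [ 0.574 -0.097  0.022] scene top/bottom px [[330.0, 240.0], [329.0, 249.0]]
B [ 0.482 -0.119  0.03 ] scene top/bottom px [[310.0, 260.0], [309.0, 274.0]]
B [ 0.483 -0.121  0.022] scene top/bottom px [[311.0, 264.0], [310.0, 274.0]]
blk [0.401 0.026 0.02 ] scene top/bottom px [[223.0, 249.0], [223.0, 258.0]]
```

View pics/crop1.png

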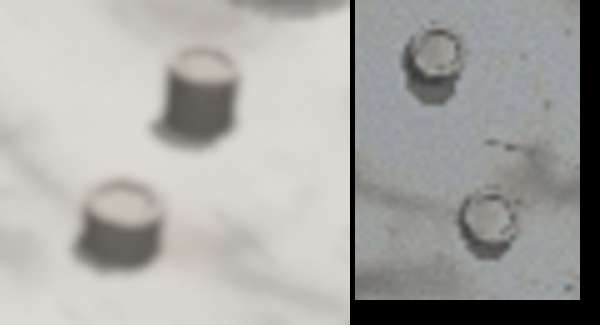

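The upper-right plug, A, at about (0.572, -0.095), is the taller one. I'll move towards it.

```bash

python3 -m inch '{"translation":[[0.3,0.4,0],[0.6,0.9,0],[0.7,1,0]],"rot":[[0,0,-0.1],[0,0,-0.2],[0,0,-0.28]],"jaw":[87,87,87]}'
python3 -m inch '{"translation":[[0.4,0.5,0],[0.8,1,0],[0.8,1,0]],"rot":[[0,0,0],[0,0,0],[0,0,0]],"jaw":[60,60,60]}'
python3 -m inch '{"translation":[[0.4,0.5,0],[0.8,1,0],[0.8,1,0]],"rot":[[0,0,0],[0,0,0],[0,0,0]],"jaw":[60,60,60]}'
python3 -m inch '{"translation":[[0.4,0.5,0],[0.8,1,0],[0.8,1,0]],"rot":[[0,0,0],[0,0,0],[0,0,0]],"jaw":[60,60,60]}'
```

```text
time: 0.4
ee_pos: [0.2554, -0.4936, 0.2326]
eef_rot: [1.0, 0.002, 0.0, -0.001]
ft_force: [-0.2, -0.1, 0.1]
width: 0.0871
time: 0.7
ee_pos: [0.3375, -0.3904, 0.2324]
eef_rot: [1.0, 0.003, 0.0, -0.002]
ft_force: [0.3, -1.0, 0.1]
width: 0.0706
time: 1.0
ee_pos: [0.4194, -0.2868, 0.2324]
eef_rot: [1.0, 0.005, 0.001, -0.002]
ft_force: [-0.7, -0.3, -0.0]
width: 0.0607
time: 1.3
ee_pos: [0.5011, -0.1831, 0.2323]
eef_rot: [1.0, 0.007, 0.001, -0.003]
ft_force: [0.8, -0.4, -0.4]
width: 0.0599
```

```bash

python3 -m inch '{"translation":[[0.35,0.42,-0.2],[0.65,0.85,-0.4],[0.65,0.85,-0.4],[0.65,0.85,-0.4]],"rot":[[0,0,0],[0,0,0],[0,0,0],[0,0,0]],"jaw":[60,60,60,60]}'
python3 - <<'E'
from h import *
s=r.read_state();im=eyes.camera("wrist");cv2.imwrite("pics/w1.png",im)
C=cam("wrist",s);print(s["ee_pos"],s["joint_positions"].round(2));print(proj(C,[[.572,-.095,.03],[.572,-.095,0],[.482,-.12,.022]]))
E
```

```text
time: 1.7
ee_pos: [0.5664, -0.0945, 0.1906]
eef_rot: [1.0, 0.009, -0.0, -0.004]
ft_force: [-0.4, -0.2, 0.6]
width: 0.0602
[ 0.56635098 -0.09453011  0.19057107] [ 0.5   0.29 -0.49  1.63  0.13  1.25 -1.57]
[[262.91853689 169.16471633]
 [262.95337334 163.08938173]
 [282.69016337 243.08584102]]
```

View pics/w1.png

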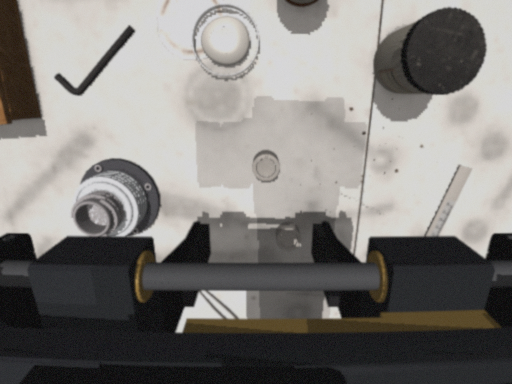

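The wrist view shows the tall plug's top at about (265,163). The neck's mouth is at about (97,213) and the short plug sits at (287,235) behind the jaw. I'll measure these with contours.

```bash

python3 - <<'E'
from h import *
s=r.read_state();C=cam("wrist",s);im=cv2.imread("pics/w1.png")
print(ray(C,[(265.5,162.5)],.03)); print("neck wrist",ray(C,[(97,213)],.07))
T=cam("top");print(ray(T,[(316.4,175.4)],.03),ray(T,[(252,189)],.07))
g=cv2.cvtColor(im,6)
def crop(x0,y0,w,h,f):return cv2.resize(g[y0:y0+h,x0:x0+w],None,fx=f,fy=f,interpolation=2)
a=crop(240,140,50,50,6);b=crop(60,170,80,80,5)
t=cv2.cvtColor(cv2.imread("pics/top0.png"),6);c=cv2.resize(t[170:215,230:275],None,fx=6,fy=6,interpolation=2);d=cv2.resize(t[205:250,130:175],None,fx=6,fy=6,interpolation=2)
o=np.zeros((575,710),np.uint8);o[:300,:300]=a;o[:400,305:705]=b;o[302:572,:270]=c
o[405:575,300:300+270]=d[40:210];cv2.imwrite("pics/crop2.png",o)
E
```

```text
[[ 0.57870138 -0.10029383  0.03      ]]
neck wrist [[0.5341381  0.06488669 0.07      ]]
[[ 0.57089894 -0.09620402  0.03      ]] [[0.52612927 0.07434649 0.07      ]]
```

View pics/crop2.png

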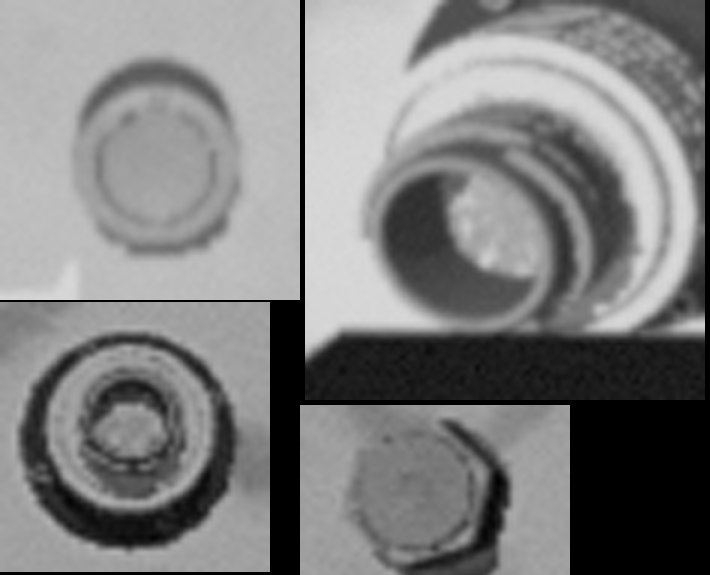

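In the crops, the plug's top centre is at wrist pixel (266.2,167.5). The rim's centre is at (92.2,218.4).

```bash

python3 - <<'E'
from h import *
s=r.read_state();C=cam("wrist",s);T=cam("top")
print("plug w",ray(C,[(266.2,167.5)],.03)); print("neck w",ray(C,[(92.2,218.4)],.07))
# top crop: flange circle (z=.01) and rim, nut top
f=lambda x,y:(230+x/6-.42,170+(y-302)/6-.42)
print("flange top",ray(T,[f(127,441)],.01),"alu top",ray(T,[f(130,427)],.044),"rim",ray(T,[f(132,418)],.07))
print("nut",ray(T,[(130+(415-300)/6,205+(490-405+40)/6)],.038))
E
```

```text
plug w [[ 0.57333168 -0.10114379  0.03      ]]
neck w [[0.52825456 0.07068668 0.07      ]]
flange top [[0.52570097 0.07654336 0.01      ]] alu top [[0.52663841 0.07579544 0.044     ]] rim [[0.52633746 0.07540023 0.07      ]]
nut [[0.43362855 0.33429705 0.038     ]]
```

```bash

python3 -m inch '{"translation":[[0.07,-0.045,-0.3],[0.07,-0.045,-0.7],[0.07,-0.045,-1],[0.07,-0.045,-1]],"rot":[[0,0,0],[0,0,0],[0,0,0],[0,0,0]],"jaw":[60,60,60,60]}'
python3 -m inch '{"translation":[[0,0,-0.3],[0,0,-0.5],[0,0,-0.6],[0,0,-0.6]],"rot":[[0,0,0],[0,0,0],[0,0,0],[0,0,0]],"jaw":[60,60,60,60]}'
python3 - <<'E'
from h import *
s=r.read_state();im=eyes.camera("wrist");cv2.imwrite("pics/w2.png",im)
C=cam("wrist",s);print(s["ee_pos"],s["eef_rot"]);print(proj(C,[[.573,-.101,.03],s["ee_pos"]]))
E
```

```text
time: 2.15
ee_pos: [0.5697, -0.1033, 0.0878]
eef_rot: [1.0, 0.007, -0.004, -0.003]
ft_force: [-0.7, -1.0, 0.3]
width: 0.0598
time: 2.55
ee_pos: [0.5696, -0.1041, 0.0283]
eef_rot: [1.0, 0.006, -0.004, -0.003]
ft_force: [-0.9, -0.5, -0.2]
width: 0.0601
[ 0.56960575 -0.10409624  0.02828541] [ 0.99996982  0.00605531 -0.00368745 -0.00317842]
[[255.8705847  242.23297083]
 [261.4621876  246.35857235]]
```

View pics/w2.png

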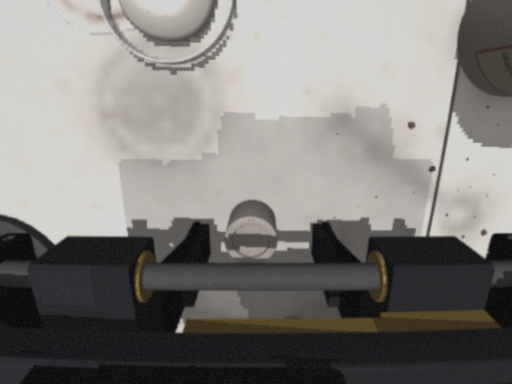

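The plug's top is at about (252,238) between the fingers. That is roughly 5 mm towards +y and 5 mm towards +x from the TCP's pixel at (261,246). I'll correct this and close the jaws.

```bash

python3 -m inch '{"translation":[[0.05,0.055,0.02],[0.05,0.055,0.02],[0.05,0.055,0.02],[0.05,0.055,0.02],[0.05,0.055,0.02],[0.05,0.055,0.02],[0.05,0.055,0.02],[0.05,0.055,0.02],[0.05,0.055,0.02]],"rot":[[0,0,0],[0,0,0],[0,0,0],[0,0,0],[0,0,0],[0,0,0],[0,0,0],[0,0,0],[0,0,0]],"jaw":[60,60,26,26,26,26,26,26,26]}' 25
python3 -m inch '{"translation":[[0,0,0.3],[0,0,0.7],[0,0,1],[0,0,1],[0,0,1]],"rot":[[0,0,0],[0,0,0],[0,0,0],[0,0,0],[0,0,0]],"jaw":[26,26,26,26,26]}'
python3 - <<'E'
from h import *
s=r.read_state();im=eyes.camera("wrist");cv2.imwrite("pics/w3.png",im)
C=cam("wrist",s);p=s["ee_pos"];print(p,s["eef_rot"]);print(proj(C,[p,p+[.005,0,0],p+[0,.005,0]]), proj(C,[[.5264,.0755,.07],[.5283,.0707,.07]]))
E
```

```text
time: 3.5
ee_pos: [0.5752, -0.0985, 0.0311]
eef_rot: [1.0, 0.006, -0.003, -0.003]
ft_force: [-0.4, -0.1, 0.3]
width: 0.0284
time: 4.0
ee_pos: [0.5752, -0.0986, 0.1311]
eef_rot: [1.0, 0.006, -0.003, -0.003]
ft_force: [-0.4, 0.8, -2.5]
width: 0.0282
[ 0.57520752 -0.09855932  0.13112338] [ 0.99997295  0.00614589 -0.00280261 -0.00291163]
[[261.46168411 246.35708481]
 [261.58694319 238.23340001]
 [252.46623789 246.22133257]] [[ 48.86122372 259.16660028]
 [ 53.92276232 257.31361747]]
```

View pics/w3.png

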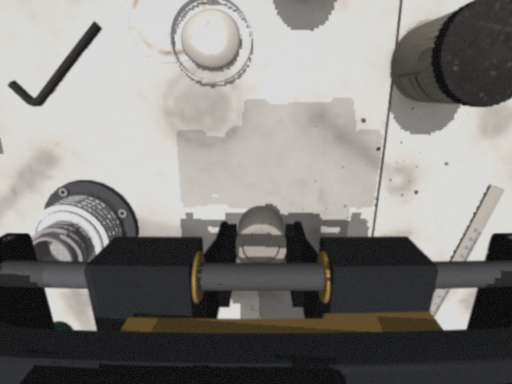

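The plug is held centrally (top at x≈261), and its relative offset to the neck agrees in both views at (-45, +171.7) mm. The target TCP is (0.5303, 0.0732).

```bash

python3 -m inch '{"translation":[[-0.1,0.3,0],[-0.3,0.7,0],[-0.45,1,0],[-0.45,1,0]],"rot":[[0,0,0],[0,0,0],[0,0,0],[0,0,0]],"jaw":[26,26,26,26]}'
python3 -m inch '{"translation":[[0,0.4,0],[0,0.7,0],[0,0.7,-0.1],[0,0.7,-0.2],[0,0.7,-0.2]],"rot":[[0,0,0],[0,0,0],[0,0,0],[0,0,0],[0,0,0]],"jaw":[26,26,26,26,26]}'
python3 - <<'E'
from h import *
s=r.read_state();im=eyes.camera("wrist");sc=eyes.camera("scene")
o=np.zeros((400,800,3),np.uint8)
o[:400,:400]=cv2.resize(im[180:280,210:310],None,fx=4,fy=4,interpolation=2)
o[:400,400:]=cv2.resize(sc[150:250,205:305],None,fx=4,fy=4,interpolation=2)
cv2.imwrite("pics/w4.png",o)
print(s["ee_pos"],s["eef_rot"],s["ft_force"])
C=cam("wrist",s);S=cam("scene");print(proj(C,[[.5303,.0732,.07]]),proj(S,[[.5303,.0732,.07],s["ee_pos"]]))
E
```

```text
time: 4.45
ee_pos: [0.5269, 0.0065, 0.1287]
eef_rot: [1.0, 0.009, -0.005, -0.004]
ft_force: [0.3, 0.0, -1.2]
width: 0.0282
time: 4.95
ee_pos: [0.5256, 0.0747, 0.1061]
eef_rot: [1.0, 0.009, -0.008, -0.003]
ft_force: [-0.4, 0.4, -1.5]
width: 0.0285
[0.52559081 0.07472906 0.10607032] [ 0.99992734  0.00875845 -0.00751389 -0.00348603] [-0.42457457  0.4195293  -1.54070924]
[[264.20159922 213.56655807]] [[254.58566617 197.12611654]
 [252.7260692  181.96746655]]
```

View pics/w4.png

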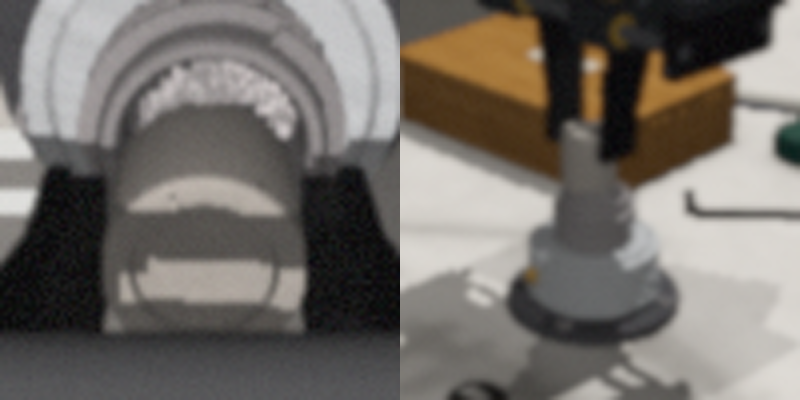

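The plug hangs over the mouth with its lower end behind the rim's centre, and the rim's outer edges sit at about x 235 to 290. The tool has tilted by about 1°. I'll level it, shift +x by about 4 mm, and enter gently.

```bash

python3 -m inch '{"translation":[[0.04,-0.01,0],[0.04,-0.01,0],[0.04,-0.01,0],[0.04,-0.01,0]],"rot":[[-0.007,-0.014,-0.017],[-0.007,-0.014,-0.017],[-0.007,-0.014,-0.017],[-0.007,-0.014,-0.017]],"jaw":[26,26,26,26]}'
python3 -m inch '{"translation":[[0,0,-0.03],[0,0,-0.05],[0,0,-0.07],[0,0,-0.08]],"rot":[[0,0,0],[0,0,0],[0,0,0],[0,0,0]],"jaw":[26,26,26,26]}'
python3 - <<'E'
from h import *
s=r.read_state();im=eyes.camera("wrist")
cv2.imwrite("pics/w5.png",cv2.resize(im[170:280,190:330],None,fx=4,fy=4,interpolation=2))
print(s["ee_pos"],s["eef_rot"],s["ft_force"],s["torque"])
E
```

```text
time: 5.45
ee_pos: [0.5307, 0.0739, 0.1081]
eef_rot: [1.0, -0.0, 0.001, 0.0]
ft_force: [-0.0, 0.4, -0.8]
width: 0.0281
time: 5.85
ee_pos: [0.5305, 0.074, 0.0997]
eef_rot: [1.0, -0.0, 0.001, -0.0]
ft_force: [-0.8, 0.2, -0.2]
width: 0.0281
[0.53053565 0.073961   0.09971986] [ 9.99999390e-01 -3.15914791e-04  1.05816387e-03 -6.49141130e-06] [-0.82841566  0.15481304 -0.21679151] [0.02377008 0.04748029 0.07690029]
```

View pics/w5.png

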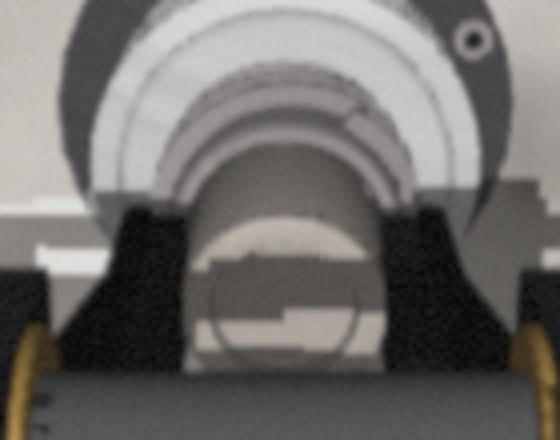

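The plug sits centred on the mouth, and I'll lower it further. A thread start is visible on the right at crop (355,115).

```bash

python3 -m inch '{"translation":[[0,0,-0.02],[0,0,-0.04],[0,0,-0.06],[0,0,-0.06]],"rot":[[0,0,0],[0,0,0],[0,0,0],[0,0,0]],"jaw":[26,26,26,26]}'
python3 -m inch '{"translation":[[0,0,-0.03],[0,0,-0.06],[0,0,-0.1],[0,0,-0.1]],"rot":[[0,0,0],[0,0,0],[0,0,0],[0,0,0]],"jaw":[26,26,26,26]}'
```

```text
time: 6.3
ee_pos: [0.5302, 0.0739, 0.0937]
eef_rot: [1.0, -0.0, 0.001, 0.0]
ft_force: [-1.4, 0.0, -1.4]
width: 0.0285
time: 6.7
ee_pos: [0.53, 0.0739, 0.0828]
eef_rot: [1.0, -0.0, 0.0, 0.0]
ft_force: [0.6, -1.3, -1.4]
width: 0.0279
```

```bash

python3 -m inch '{"translation":[[0,0,0],[0,0,0],[0,0,0],[0,0,0.2],[0,0,0.6],[0,0,1],[0,0,1]],"rot":[[0,0,0],[0,0,0],[0,0,0],[0,0,0],[0,0,0],[0,0,0],[0,0,0]],"jaw":[50,50,60,60,60,60,60]}'
python3 -m inch '{"translation":[[-0.3,0.5,0.0],[-0.4,1,0],[-0.4,1,0]],"rot":[[0,0,0],[0,0,0],[0,0,0]],"jaw":[80,80,80]}'
python3 -m inch '{"translation":[[-0.2,0.5,-0.1],[-0.4,1,-0.2],[-0.4,1,-0.2],[-0.4,1,-0.2]],"rot":[[0,0,0],[0,0,0],[0,0,0],[0,0,0]],"jaw":[80,80,80,80]}'
python3 - <<'E'
from h import *
s=r.read_state();im=eyes.camera("wrist");sc=eyes.camera("scene")
o=np.zeros((384,800,3),np.uint8);o[:,:512]=im;o[:280,516:796]=cv2.resize(sc[170:240,220:290],None,fx=4,fy=4,interpolation=2)
cv2.imwrite("pics/w6r.png",im);cv2.imwrite("pics/w6.png",o)
print(s["ee_pos"],s["eef_rot"],s["joint_positions"].round(2))
S=cam("scene");print(proj(S,[[.53,.074,.07],[.53,.074,.08],[.53,.074,.05]]), proj(cam("wrist",s),[[.434,.33,.038]]))
E
```

```text
time: 7.4
ee_pos: [0.5328, 0.0747, 0.1885]
eef_rot: [1.0, -0.0, 0.005, -0.0]
ft_force: [0.7, 0.8, -0.2]
width: 0.0596
time: 7.7
ee_pos: [0.4907, 0.1809, 0.1893]
eef_rot: [1.0, 0.003, 0.005, -0.001]
ft_force: [-0.4, 0.2, -0.3]
width: 0.0757
time: 8.1
ee_pos: [0.4489, 0.2836, 0.1688]
eef_rot: [1.0, 0.006, 0.005, -0.002]
ft_force: [0.2, -0.6, -0.6]
width: 0.0797
[0.44893234 0.2835883  0.16880716] [ 0.99996672  0.0061263   0.0050534  -0.00186901] [ 0.01  0.24 -0.74  1.77  0.18  1.18 -2.35]
[[254.22327743 197.0478008 ]
 [254.29360749 192.79670042]
 [254.08472673 205.42251159]] [[214.30789904 197.44997199]]
```

View pics/w6.png

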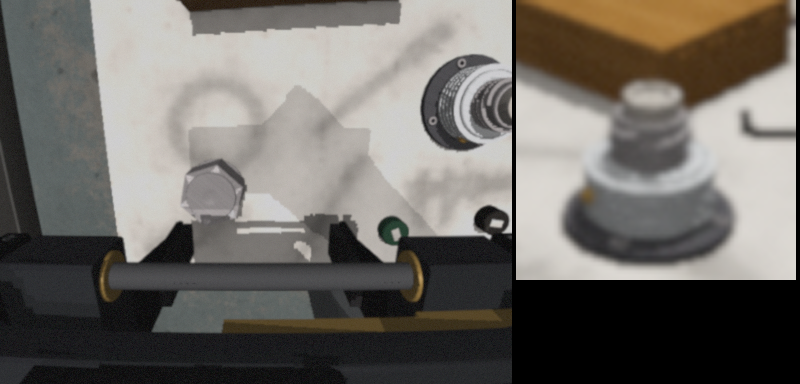

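The plug's top appears at scene row ≈193, which is z≈0.08, so it is seated (10 mm proud). The nut is at about (213,192) in the wrist view. I have viewed 10 pictures. I'll go above the nut and turn the wrist by about -90°, so the last joint has room for the backward turn.

```bash

python3 -m inch '{"translation":[[-0.1,0.3,0],[-0.15,0.48,0],[-0.15,0.48,0],[-0.15,0.48,0],[-0.15,0.48,0],[-0.15,0.48,0],[-0.15,0.48,0],[-0.15,0.48,0]],"rot":[[0,0,-0.14],[0,0,-0.28],[0,0,-0.42],[0,0,-0.56],[0,0,-0.7],[0,0,-0.84],[0,0,-1],[0,0,-1]],"jaw":[85,85,85,85,85,85,85,85]}'
python3 -m inch '{"translation":[[0,0,0],[0,0,0],[0,0,0],[0,0,0],[0,0,0]],"rot":[[0,0,-0.14],[0,0,-0.28],[0,0,-0.42],[0,0,-0.5],[0,0,-0.5]],"jaw":[85,85,85,85,85]}'
python3 - <<'E'
from h import *
s=r.read_state();im=eyes.camera("wrist");cv2.imwrite("pics/w7r.png",im)
C=cam("wrist",s);print(s["ee_pos"],s["eef_rot"],s["joint_positions"].round(2))
u=proj(C,[[.434,.332,.038]])[0];print(u)
x,y=int(u[0])-50,int(u[1])-65;x=max(x,0);y=max(y,0)
print("crop origin",x,y)
cv2.imwrite("pics/w7.png",cv2.resize(im[y:y+110,x:x+110],None,fx=5,fy=5,interpolation=2))
E
```

```text
time: 9.0
ee_pos: [0.4362, 0.3179, 0.1514]
eef_rot: [0.979, -0.204, -0.016, 0.029]
ft_force: [0.4, 0.2, -0.8]
width: 0.085
time: 9.5
ee_pos: [0.4489, 0.3184, 0.1403]
eef_rot: [0.898, -0.438, -0.033, 0.021]
ft_force: [1.9, -12.0, 7.1]
width: 0.0849
[0.4488587  0.31837997 0.1403089 ] [ 0.89809633 -0.43806522 -0.03261574  0.02140213] [-1.64  0.68  1.34  1.76 -0.69  1.35 -2.6 ]
[256.71321468 207.10831528]
crop origin 206 142
```

View pics/w7.png

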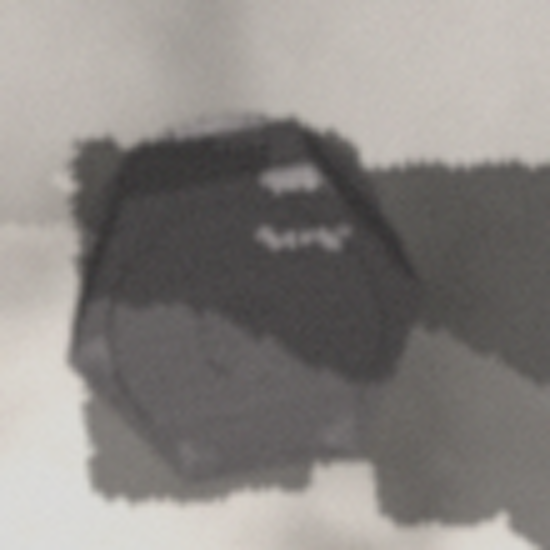

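The crop shows the nut's top, partly in shadow. The turn went badly: the last joint reached its -2.6 limit and the elbow swung across. The joint readings show that raising q7 raises yaw, so I'll turn the other way (+yaw), rise first, and check the forces.

```bash

python3 - <<'E'
from h import *
s=r.read_state();print(s["ft_force"],s["torque"],s["joint_torque"].round(1),s["joint_vel"].round(2),s["width"])
E
python3 -m inch '{"translation":[[-0.1,0.1,0.2],[-0.1,0.1,0.4],[-0.1,0.1,0.5],[-0.1,0.1,0.5]],"rot":[[0,0,0.1],[0,0,0.2],[0,0,0.3],[0,0,0.4]],"jaw":[85,85,85,85]}'
python3 - <<'E'
from h import *
s=r.read_state();print(s["joint_positions"].round(2),s["eef_rot"].round(3),s["joint_torque"].round(1))
E
```

```text
[-4.12076133  2.11625849 -4.83614228] [ 0.27037772  0.24599435 -0.01726498] [ 10.6 -68.3  44.8 -33.5   3.3   0.1   0.2] [ 0.02 -0.1  -0.03  0.03  0.21 -0.05  0.02] 0.08514890702262297
time: 9.95
ee_pos: [0.44, 0.3264, 0.187]
eef_rot: [0.969, -0.243, -0.027, 0.03]
ft_force: [0.5, -0.7, -0.3]
width: 0.0852
[-1.68  0.56  1.31  1.71 -0.53  1.39 -2.33] [ 0.969 -0.243 -0.027  0.03 ] [ -0.9 -40.3  21.8 -33.3  -0.2   0.9  -1.9]
```

```bash

python3 -m inch '{"translation":[[0,0,0],[0,0,0],[0,0,0]],"rot":[[0.043,-0.064,0],[0.043,-0.064,0],[0.043,-0.064,0]],"jaw":[85,85,85]}'
python3 -m inch '{"translation":[[0,0,0],[0,0,0],[0,0,0],[0,0,0],[0,0,0],[0,0,0],[0,0,0],[0,0,0]],"rot":[[0,0,0.14],[0,0,0.28],[0,0,0.42],[0,0,0.56],[0,0,0.7],[0,0,0.84],[0,0,1],[0,0,1]],"jaw":[85,85,85,85,85,85,85,85]}'
python3 - <<'E'
from h import *
s=r.read_state();print(s["joint_positions"].round(2),s["eef_rot"].round(3),s["joint_torque"].round(1))
q=dict(ee_pos=np.array([0.4488587,0.31837997,0.1403089]),eef_rot=np.array([0.89809633,-0.43806522,-0.03261574,0.02140213]))
C=cam("wrist",q);v=np.array([(78,360),(190,475),(355,455),(412,300)],float)/5+[206-.4,142-.4]
X=ray(C,v,.038);print(X.round(4));D=np.diff(X,axis=0);print(np.linalg.norm(D,axis=1),np.degrees(np.arctan2(D[:,1],D[:,0])))
E
```

```text
time: 10.25
ee_pos: [0.4402, 0.3256, 0.1878]
eef_rot: [0.97, -0.244, -0.001, -0.0]
ft_force: [0.1, 0.2, -0.5]
width: 0.0846
time: 11.05
ee_pos: [0.4408, 0.325, 0.1878]
eef_rot: [0.962, 0.274, -0.002, 0.001]
ft_force: [-0.4, 0.4, -0.8]
width: 0.0848
[-1.61  0.31  1.07  1.77 -0.29  1.24 -1.48] [ 0.962  0.274 -0.002  0.001] [ -0.  -35.5  10.5 -36.2   0.2  -0.1   1.9]
[[0.4566 0.3555 0.038 ]
 [0.4266 0.3621 0.038 ]
 [0.4044 0.3408 0.038 ]
 [0.4157 0.3107 0.038 ]]
[0.03076926 0.03074716 0.03214723] [ 167.5565942  -136.14630935  -69.47049955]
```

The hexagon's edge lengths come out at 31, 31 and 32 mm against 32.9 expected. The flat normals lie at about 17° mod 60 and the nut's centre is at (0.4365, 0.3325). I'll grasp at a tool yaw of about 107°.

```bash

python3 -m inch '{"translation":[[-0.02,0.04,0],[-0.04,0.075,0],[-0.04,0.075,0],[-0.04,0.075,0],[-0.04,0.075,0],[-0.04,0.075,0],[-0.04,0.075,0],[-0.04,0.075,0]],"rot":[[0,0,0.14],[0,0,0.28],[0,0,0.42],[0,0,0.56],[0,0,0.7],[0,0,0.84],[0,0,0.9],[0,0,0.9]],"jaw":[85,85,85,85,85,85,85,85]}'
python3 -m inch '{"translation":[[0,0,-0.2],[0,0,-0.5],[0,0,-0.7],[0,0,-0.7],[0,0,-0.7]],"rot":[[0,0,0.14],[0,0,0.28],[0,0,0.36],[0,0,0.36],[0,0,0.36]],"jaw":[85,85,85,85,85]}'
python3 - <<'E'
from h import *
s=r.read_state();im=eyes.camera("wrist");cv2.imwrite("pics/w8.png",im)
print(s["joint_positions"].round(2),s["eef_rot"].round(3),s["ee_pos"],Ro.from_quat(s["eef_rot"]).as_matrix().round(3))
C=cam("wrist",s);print(proj(C,[[.4365,.3325,.038],s["ee_pos"]]))
# nut outline vs bright bench: bounding info
g=cv2.cvtColor(im,cv2.COLOR_BGR2GRAY)
for row in range(150,235,12): print(row,g[row,150:380:10])
E
```

```text
time: 11.85
ee_pos: [0.4371, 0.332, 0.1876]
eef_rot: [0.733, 0.68, -0.002, 0.001]
ft_force: [1.1, 0.2, 0.8]
width: 0.0848
time: 12.35
ee_pos: [0.4375, 0.3316, 0.1179]
eef_rot: [0.596, 0.803, -0.002, 0.002]
ft_force: [0.3, -0.1, 0.4]
width: 0.0848
[-1.4   0.33  0.79  1.84 -0.26  1.09 -0.22] [ 0.596  0.803 -0.002  0.002] [0.437537   0.33160724 0.11792811] [[-0.291  0.957  0.001]
 [ 0.957  0.291 -0.006]
 [-0.006 -0.001 -1.   ]]
[[259.76751823 198.4824848 ]
 [260.61524586 247.68970996]]
150 [127 124 124 122 109 102 103 108 118 122 116  80 124 125 215 208 205 198
 197 204 208 217 214]
162 [126 128 119 118 103  92 163 121 118  62  99 102  74  64 203 184 180 177
 156 166 179 184 213]
174 [128 127  89  88  87  83 153  76 151 149  89  89  76  76  72 151 161 167
 170 170 160 156 169]
186 [124 126  95  91  91  88 163  83 112 144  72  73  72  72  69 165 179 182
 183 181 170 154 155]
198 [127 126  95  94  91  92  84  82 145 147  74  72  72  73  75 182 185 191
 188 180 177 167 162]
210 [ 90  93 111 104 139 107 125 112  91 135  73  74  70  72  72 185 193 193
 192 187 182 167 171]
222 [186 190 176 177 194 191 187 194 191  89  72  72  69 141 165 179 187 189
 190 176 121 156 192]
234 [180 185  13  16 191 195 194 197 195 194 192 184 182 163 160 165 174 181
 183  19  21 151 204]
```

The nut's right edge at about column 295 and its 75 px width give a centre near 258, close to the predicted 260. I'll go down and grip.

```bash

python3 -m inch '{"translation":[[0,0,-0.3],[0,0,-0.6],[0,0,-0.8],[0,0,-0.9],[0,0,-0.98],[0,0,-0.98]],"rot":[[0,0,0],[0,0,0],[0,0,0],[0,0,0],[0,0,0],[0,0,0]],"jaw":[85,85,85,85,85,85]}'
python3 -m inch '{"translation":[[0,0,0],[0,0,0],[0,0,0],[0,0,0],[0,0,0],[0,0,0]],"rot":[[0,0,0],[0,0,0],[0,0,0],[0,0,0],[0,0,0],[0,0,0]],"jaw":[52,52,52,52,52,52]}' 35
```

```text
time: 13.0
ee_pos: [0.438, 0.3322, 0.0208]
eef_rot: [0.596, 0.803, -0.001, 0.002]
ft_force: [-0.1, -0.6, -0.0]
width: 0.0851
time: 13.6
ee_pos: [0.4374, 0.3323, 0.0209]
eef_rot: [0.595, 0.803, -0.002, 0.002]
ft_force: [-4.2, -0.6, 6.2]
width: 0.0568
```

```bash

python3 -m inch '{"translation":[[0,0,0.3],[0,0,0.6],[0,0,1],[0,0,1]],"rot":[[0,0,0],[0,0,0],[0,0,0],[0,0,0]],"jaw":[52,52,52,52]}'
python3 - <<'E'
from h import *
s=r.read_state();im=eyes.camera("wrist");cv2.imwrite("pics/w9r.png",im)
p=s["ee_pos"];R=Ro.from_quat(s["eef_rot"]).as_matrix();print(p,s["eef_rot"].round(4),R[:,2].round(4),s["ft_force"].round(1),s["torque"].round(3),s["joint_positions"].round(2))
C=cam("wrist",s);top=p+R[:,2]*-.0171
P=[top,top+R[:,0]*.0329,top-R[:,0]*.0329,top+R@[.01645,.0285,0],top+R@[.01645,-.0285,0]]
u=proj(C,P);print(u.round(1))
o=cv2.resize(im[140:290,190:340],None,fx=4,fy=4,interpolation=2)
cv2.imwrite("pics/w9.png",o)
E
```

```text
time: 14.0
ee_pos: [0.4397, 0.3336, 0.1252]
eef_rot: [0.596, 0.803, 0.002, 0.002]
ft_force: [1.3, 0.1, -3.3]
width: 0.0569
[0.43973475 0.33358919 0.12521502] [0.5957 0.8032 0.0018 0.0019] [ 5.2e-03  6.0e-04 -1.0e+00] [ 1.3  0.1 -3.3] [-0.002 -0.172  0.012] [-1.41  0.32  0.8   1.83 -0.25  1.09 -0.22]
[[260.6 263.9]
 [260.7 202.2]
 [260.6 317.5]
 [319.1 234.1]
 [202.1 234. ]]
```

View pics/w9.png

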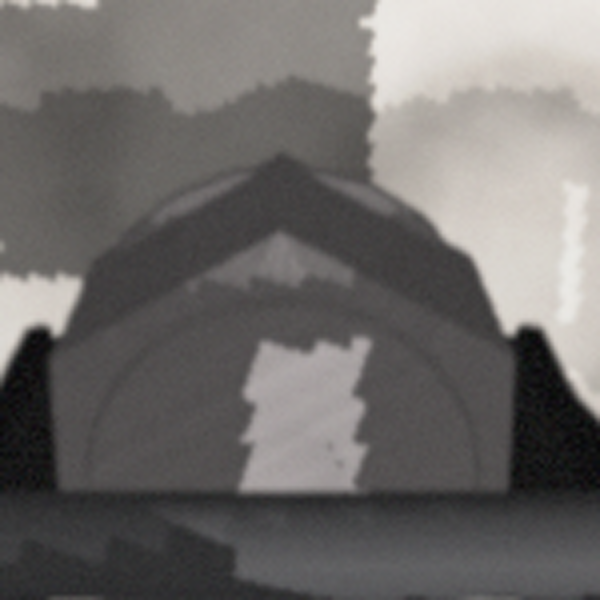

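The held nut's near vertex is at about (260.2,197.4) and its side vertices are at row ≈226, so the nut sits a few mm forward (tool +x) of the TCP. I'll work out this offset, and the plug's in-hand offset from the earlier frame, in the same way.

```bash

python3 - <<'E'
from h import *
q=dict(ee_pos=np.array([0.53053565,0.073961,0.09971986]),eef_rot=np.array([9.99999390e-01,-3.15914791e-04,1.05816387e-03,-6.49e-06]))
C=cam("wrist",q);p=q["ee_pos"]
for a in(-.003,0,.003):
  c=p+[a,0,-.0011];print("plug",a,proj(C,[c+[.0146,0,0],c+[0,.0146,0],c-[0,.0146,0]]).round(1).tolist())
# rim outer top (r 19.5, z=.07) for neck at x .530/.528
for x in(.527,.53,.533):print("rim far edge",x,proj(C,[[x+.0195,.074,.07],[x+.0154,.074,.07],[x+.036,.074,.044],[x+.048,.074,.01]]).round(1).tolist())
s=r.read_state();R=Ro.from_quat(s["eef_rot"]).as_matrix();C=cam("wrist",s)
for a in(0,.002,.004):
  t=s["ee_pos"]-R[:,2]*.0156+R[:,0]*a
  print("nut",a,proj(C,[t+R[:,0]*.0329,t+R@[.01645,.0285,0],t+R@[.0315,0,.0325]]).round(1).tolist())
# row profiles down centre columns
g=cv2.cvtColor(cv2.imread("pics/w9r.png"),6);print(g[170:262,258:263].mean(1).astype(int))
E
python3 - <<'E'
import cv2
g=cv2.cvtColor(cv2.imread("pics/w5.png"),6);print(g[0:360:4,280:292].mean(1).astype(int))
E
```

```text
plug -0.003 [[260.6, 227.7], [234.7, 251.5], [286.5, 251.5]]
plug 0 [[260.6, 222.7], [234.5, 246.7], [286.7, 246.7]]
plug 0.003 [[260.6, 217.6], [234.4, 241.9], [286.8, 241.9]]
rim far edge 0.527 [[260.5, 202.8], [260.5, 208.8], [260.5, 168.1], [260.5, 143.8]]
rim far edge 0.53 [[260.5, 198.3], [260.5, 204.4], [260.5, 163.9], [260.5, 140.0]]
rim far edge 0.533 [[260.5, 193.7], [260.5, 199.9], [260.5, 159.6], [260.5, 136.2]]
nut 0 [[260.7, 201.2], [318.6, 232.7], [260.6, 184.8]]
nut 0.002 [[260.7, 197.2], [318.8, 229.0], [260.6, 181.5]]
nut 0.004 [[260.7, 193.2], [319.1, 225.3], [260.6, 178.1]]
[102 102 101 101 102 102 100  96  85  73  66  66  65  65  66  65  68  65
  66  66  66  66  65  66  66  64  67  74  92 111 119 122 124 122 122 123
 122 121 117 112 102  89  80  78  73  74  75  79  82  81  82  81  82  84
  82  92 117 144 158 160 163 164 167 167 166 166 165 163 163 161 160 162
 163 162 163 161 160 157 157 156 158 160 161 162 161 160 158 160 161 161
 162 157]
[215 208 187 173 181 191 195 196 196 196 197 197 197 197 191 174 155 143
 135 131 125 127 137 145 145 141 125 102  89  91  96 108 126 140 141 129
 108  94  90  90  92  94  94  95  97  99 100 102 103 105 108 108 108 114
 138 168 179 177 175 171 165 161 159 146 112  87  83  84  83  82  80  82
  83  82  81  80  84 105 128 139 149 159 165 167 168 166 146 108  84  79]
```

Estimates: the plug's in-hand offset was -0.7 mm, so the neck is at about (0.529, 0.074). The nut's in-hand offset is about +1.7 mm along tool x. The target TCP over the neck is (0.5295, 0.0724).

```bash

python3 -m inch '{"translation":[[0.1,-0.3,0.05],[0.25,-0.7,0.05],[0.35,-0.95,0.05],[0.35,-0.95,0.05]],"rot":[[0,0,0],[0,0,0],[0,0,0],[0,0,0]],"jaw":[52,52,52,52]}'
python3 -m inch '{"translation":[[0.1,-0.3,0],[0.25,-0.7,0],[0.35,-0.95,0],[0.35,-0.95,0]],"rot":[[0,0,0],[0,0,0],[0,0,0],[0,0,0]],"jaw":[52,52,52,52]}'
python3 -m inch '{"translation":[[0.1,-0.3,0],[0.18,-0.6,0],[0.18,-0.6,0],[0.18,-0.6,0]],"rot":[[0,0,0],[0,0,0],[0,0,0],[0,0,0]],"jaw":[52,52,52,52]}'
python3 - <<'E'
from h import *
s=r.read_state();R=Ro.from_quat(s["eef_rot"]).as_matrix()
print(s["joint_positions"].round(2),s["ee_pos"],R.round(4),s["ft_force"].round(2),s["torque"].round(3))
E
```

```text
time: 14.45
ee_pos: [0.4742, 0.2331, 0.1263]
eef_rot: [0.598, 0.802, -0.001, 0.002]
ft_force: [0.7, 0.7, -3.2]
width: 0.0568
time: 14.85
ee_pos: [0.5097, 0.1338, 0.1252]
eef_rot: [0.6, 0.8, -0.002, 0.002]
ft_force: [1.1, 1.3, -3.8]
width: 0.0569
time: 15.25
ee_pos: [0.527, 0.0739, 0.1241]
eef_rot: [0.601, 0.8, -0.003, 0.002]
ft_force: [-0.2, 1.3, -4.1]
width: 0.0567
[-1.01  0.31  0.91  1.88 -0.26  1.09  0.29] [0.52700893 0.07392778 0.12409724] [[-2.785e-01  9.604e-01 -3.000e-04]
 [ 9.604e-01  2.785e-01 -6.600e-03]
 [-6.300e-03 -2.200e-03 -1.000e+00]] [-0.23  1.31 -4.12] [ 0.082 -0.118 -0.004]
```

```bash

python3 -m inch '{"translation":[[0.025,-0.015,0],[0.025,-0.015,-0.1],[0.025,-0.015,-0.25],[0.025,-0.015,-0.31],[0.025,-0.015,-0.31]],"rot":[[0.006,0,0],[0.006,0,0],[0.006,0,0],[0.006,0,0],[0.006,0,0]],"jaw":[52,52,52,52,52]}'
python3 -m inch '{"translation":[[0,0,-0.02],[0,0,-0.04],[0,0,-0.05],[0,0,-0.06],[0,0,-0.07],[0,0,-0.07]],"rot":[[0,0,0],[0,0,0],[0,0,0],[0,0,0],[0,0,0],[0,0,0]],"jaw":[52,52,52,52,52,52]}'
python3 - <<'E'
from h import *
s=r.read_state();print(s["ee_pos"],s["eef_rot"].round(4),s["ft_force"].round(2),s["torque"].round(3))
E
```

```text
time: 15.75
ee_pos: [0.5285, 0.0724, 0.0915]
eef_rot: [0.601, 0.8, -0.001, -0.001]
ft_force: [-0.2, 0.4, -3.8]
width: 0.0569
time: 16.35
ee_pos: [0.5285, 0.0724, 0.0845]
eef_rot: [0.601, 0.8, -0.001, -0.001]
ft_force: [-0.0, 0.1, -3.5]
width: 0.0567
[0.52850297 0.07244644 0.08452997] [ 6.005e-01  7.996e-01 -1.400e-03 -6.000e-04] [-0.04  0.11 -3.5 ] [ 0.036 -0.156 -0.041]
```

The lugs have passed the rim with no contact force (underside ≈0.0636). I'll go on down to feel the ridges.

```bash

for i in 1; do python3 -m inch '{"translation":[[0,0,-0.01],[0,0,-0.02],[0,0,-0.02]],"rot":[[0,0,0],[0,0,0],[0,0,0]],"jaw":[52,52,52]}'; done
python3 -m inch '{"translation":[[0,0,-0.005],[0,0,-0.01],[0,0,-0.01]],"rot":[[0,0,0],[0,0,0],[0,0,0]],"jaw":[52,52,52]}'
```

```text
time: 16.65
ee_pos: [0.5286, 0.0724, 0.0825]
eef_rot: [0.601, 0.8, -0.001, -0.001]
ft_force: [-0.3, 0.3, -3.0]
width: 0.0568
time: 16.95
ee_pos: [0.5287, 0.0725, 0.082]
eef_rot: [0.601, 0.8, -0.001, -0.001]
ft_force: [-3.3, -0.5, 6.4]
width: 0.0568
```

There is ridge contact at underside ≈0.0611 (8.9 mm below the rim), pressing about 10 N net. I'll ease to about 4 N while turning back (+z), following the climb.

```bash

python3 -m inch '{"translation":[[0,0,0],[0,0,0.001],[0,0,0.001]],"rot":[[0,0,0.04],[0,0,0.08],[0,0,0.1]],"jaw":[52,52,52]}'
python3 -m inch '{"translation":[[0,0,0],[0,0,0.001],[0,0,0.001]],"rot":[[0,0,0.04],[0,0,0.08],[0,0,0.1]],"jaw":[52,52,52]}'
python3 - <<'E'
from h import *
s=r.read_state();print(s["ee_pos"],Ro.from_quat(s["eef_rot"]).as_matrix().round(4),s["ft_force"].round(2),s["torque"].round(3),s["joint_positions"].round(2))
E
```

```text
time: 17.25
ee_pos: [0.5291, 0.0724, 0.0825]
eef_rot: [0.557, 0.83, -0.001, -0.0]
ft_force: [-1.7, -1.0, 3.5]
width: 0.0567
time: 17.55
ee_pos: [0.5293, 0.0723, 0.0828]
eef_rot: [0.513, 0.858, -0.001, -0.0]
ft_force: [-0.8, -0.8, 2.1]
width: 0.0567
[0.5292933  0.07230892 0.08278394] [[-4.739e-01  8.806e-01 -1.100e-03]
 [ 8.806e-01  4.739e-01 -1.000e-03]
 [-4.000e-04 -1.500e-03 -1.000e+00]] [-0.79 -0.82  2.06] [-0.05   0.094 -0.118] [-0.93  0.36  0.83  1.91 -0.31  1.01  0.53]
```

```bash

python3 -m inch '{"translation":[[0,0,0.0],[0,0.001,0.001],[0,0.001,0.002],[0,0.001,0.003]],"rot":[[0,0,0.05],[0,0,0.1],[0,0,0.15],[0,0,0.2]],"jaw":[52,52,52,52]}'
python3 -m inch '{"translation":[[0,0,-0.002],[0,0.001,-0.002],[0,0.002,-0.002]],"rot":[[0,0,0.04],[0,0,0.08],[0,0,0.1]],"jaw":[52,52,52]}'
python3 - <<'E'
from h import *
s=r.read_state();print(s["ee_pos"],s["ft_force"].round(2),s["torque"].round(3),s["joint_positions"].round(2))
E
```

```text
time: 17.95
ee_pos: [0.529, 0.0724, 0.0827]
eef_rot: [0.42, 0.908, -0.001, -0.0]
ft_force: [-0.2, -0.1, -3.3]
width: 0.0566
time: 18.25
ee_pos: [0.5287, 0.0726, 0.0821]
eef_rot: [0.371, 0.929, -0.001, -0.001]
ft_force: [0.4, 0.4, -4.0]
width: 0.0565
[0.52866606 0.07264258 0.08207758] [ 0.44  0.43 -3.97] [ 0.008 -0.152 -0.035] [-0.88  0.34  0.77  1.91 -0.28  1.01  0.82]
```

The force fell to the bare weight at about 130–137° yaw, so the nut is past the starts. I'll lower gently to confirm the 6.7 mm drop.

```bash

python3 -m inch '{"translation":[[0,0,-0.01],[0,0,-0.02],[0,0,-0.03],[0,0,-0.03]],"rot":[[0,0,0],[0,0,0],[0,0,0],[0,0,0]],"jaw":[52,52,52,52]}'
python3 -m inch '{"translation":[[0,0,-0.008],[0,0,-0.015],[0,0,-0.015]],"rot":[[0,0,0],[0,0,0],[0,0,0]],"jaw":[52,52,52]}'
python3 -m inch '{"translation":[[0,0,-0.005],[0,0,-0.01],[0,0,-0.01]],"rot":[[0,0,0],[0,0,0],[0,0,0]],"jaw":[52,52,52]}'
```

```text
time: 18.65
ee_pos: [0.5286, 0.0726, 0.0789]
eef_rot: [0.371, 0.929, -0.001, -0.001]
ft_force: [-0.5, 0.4, -2.6]
width: 0.0569
time: 18.95
ee_pos: [0.5286, 0.0727, 0.0775]
eef_rot: [0.371, 0.929, -0.001, -0.001]
ft_force: [-0.6, -0.1, -2.0]
width: 0.0565
time: 19.25
ee_pos: [0.5288, 0.0726, 0.077]
eef_rot: [0.371, 0.929, -0.001, -0.001]
ft_force: [-4.3, -1.1, 6.6]
width: 0.0571
```

It dropped: contact at underside ≈0.0562, 13.8 mm below the rim, which is 6.3 mm below the climb's top. Now I'll ease up into the play and run forward along the helix.

```bash

python3 -m inch '{"translation":[[0,0,0.007],[0,0,0.005],[0,0,0.002],[0,0,-0.002],[0,0,-0.005],[0,0,-0.005]],"rot":[[0,0,0],[0,0,-0.06],[0,0,-0.15],[0,0,-0.24],[0,0,-0.3],[0,0,-0.3]],"jaw":[52,52,52,52,52,52]}'
python3 - <<'E'
from h import *
s=r.read_state();print(s["ee_pos"],s["ft_force"].round(2),s["torque"].round(3),s["joint_positions"].round(2))
E
```

```text
time: 19.85
ee_pos: [0.5289, 0.0728, 0.0764]
eef_rot: [0.512, 0.859, -0.001, -0.001]
ft_force: [-0.9, -0.1, -1.9]
width: 0.0569
[0.52891448 0.07277265 0.07644951] [-0.91 -0.08 -1.88] [-0.005 -0.134 -0.04 ] [-0.92  0.37  0.83  1.91 -0.32  1.    0.54]
```

```bash

python3 -m inch '{"translation":[[0,0,0.002],[0,0,-0.003],[0,0,-0.008],[0,0,-0.013],[0,0,-0.017],[0,0,-0.017]],"rot":[[0,0,-0.05],[0,0,-0.18],[0,0,-0.32],[0,0,-0.46],[0,0,-0.6],[0,0,-0.6]],"jaw":[52,52,52,52,52,52]}'
python3 - <<'E'
from h import *
s=r.read_state();print(s["ee_pos"],s["ft_force"].round(2),s["torque"].round(3),s["joint_positions"].round(2))
E
```

```text
time: 20.45
ee_pos: [0.5287, 0.0728, 0.0745]
eef_rot: [0.753, 0.658, -0.001, -0.001]
ft_force: [-2.2, 0.9, -1.3]
width: 0.0568
[0.52869371 0.07278218 0.07449675] [-2.24  0.85 -1.28] [-0.027  0.138 -0.024] [-1.02  0.42  0.96  1.92 -0.41  1.01 -0.01]
```

```bash

python3 -m inch '{"translation":[[-0.003,0,0],[-0.006,0,-0.005],[-0.008,0.002,-0.01],[-0.01,0.003,-0.014],[-0.012,0.003,-0.018],[-0.012,0.003,-0.018]],"rot":[[0,0,-0.05],[0,0,-0.18],[0,0,-0.32],[0,0,-0.46],[0,0,-0.6],[0,0,-0.6]],"jaw":[52,52,52,52,52,52]}'
python3 - <<'E'
from h import *
s=r.read_state();print(s["ee_pos"],s["ft_force"].round(2),s["torque"].round(3),s["joint_positions"].round(2))
E
```

```text
time: 21.05
ee_pos: [0.5274, 0.0731, 0.0725]
eef_rot: [0.919, 0.395, -0.001, -0.001]
ft_force: [-1.2, -0.7, -2.3]
width: 0.0565
[0.52736092 0.0730982  0.07245855] [-1.16 -0.67 -2.31] [-0.039  0.019 -0.039] [-1.11  0.5   1.1   1.92 -0.52  1.04 -0.55]
```

```bash

python3 -m inch '{"translation":[[-0.001,0,-0.002],[-0.002,0.002,-0.007],[-0.003,0.003,-0.012],[-0.003,0.004,-0.016],[-0.003,0.004,-0.016]],"rot":[[0,0,-0.1],[0,0,-0.23],[0,0,-0.37],[0,0,-0.5],[0,0,-0.5]],"jaw":[52,52,52,52,52]}'
python3 - <<'E'
from h import *
s=r.read_state();print(s["ee_pos"],s["ft_force"].round(2),s["torque"].round(3),s["joint_positions"].round(2))
E
```

```text
time: 21.55
ee_pos: [0.5271, 0.0735, 0.0707]
eef_rot: [0.989, 0.146, -0.001, -0.001]
ft_force: [-0.1, 0.6, -1.7]
width: 0.0569
[0.52706394 0.0735417  0.07071865] [-0.11  0.57 -1.73] [ 0.109  0.116 -0.02 ] [-1.18  0.58  1.21  1.93 -0.63  1.08 -0.98]
```

```bash

python3 -m inch '{"translation":[[0,0,-0.002],[0,0,-0.005],[0,0,-0.007],[0,0,-0.007]],"rot":[[0,0,-0.1],[0,0,-0.2],[0,0,-0.3],[0,0,-0.3]],"jaw":[52,52,52,52]}'
python3 - <<'E'
from h import *
s=r.read_state();print(s["ee_pos"],s["ft_force"].round(2),s["torque"].round(3),s["joint_positions"].round(2))
E
python3 -m inch '{"translation":[[0,0,-0.001],[0,0,-0.002],[0,0,-0.002]],"rot":[[0,0,-0.08],[0,0,-0.15],[0,0,-0.15]],"jaw":[52,52,52]}'
python3 - <<'E'
from h import *
s=r.read_state();print(s["ee_pos"],s["ft_force"].round(2),s["torque"].round(3),s["joint_positions"].round(2))
E
```

```text
time: 21.95
ee_pos: [0.527, 0.0734, 0.0699]
eef_rot: [1.0, -0.007, -0.001, -0.001]
ft_force: [1.2, 1.3, -1.3]
width: 0.0569
[0.52704289 0.07344588 0.06994281] [ 1.23  1.31 -1.28] [ 0.137  0.02  -0.07 ] [-1.2   0.63  1.26  1.93 -0.68  1.1  -1.24]
time: 22.25
ee_pos: [0.5272, 0.0733, 0.0699]
eef_rot: [0.997, -0.082, -0.001, -0.001]
ft_force: [-0.2, 0.2, 1.7]
width: 0.0566
[0.5272041  0.07332698 0.06990888] [-0.17  0.21  1.68] [ 0.025  0.202 -0.075] [-1.21  0.65  1.28  1.93 -0.71  1.11 -1.38]
```

The roof has met the plug at underside ≈0.049, as expected. Now I'll turn on through the play in small steps while watching the torque.

```bash
cat > st.py <<'E'
from h import *
T=[]
for i in range(6):
    s=r.read_state();T.append(np.r_[s["torque"],s["ft_force"]])
    eyes.camera("top")
print("tau",np.mean(T,0)[:3].round(3),"f",np.mean(T,0)[3:].round(2),"sd",np.std(T,0)[2].round(3),s["ee_pos"].round(4),"yaw",np.degrees(2*np.arctan2(s["eef_rot"][1],s["eef_rot"][0])).round(1),s["joint_positions"][[2,6]].round(2))
E
python3 st.py
python3 -m inch '{"translation":[[0,0,0],[0,0,0],[0,0,0]],"rot":[[0,0,-0.08],[0,0,-0.15],[0,0,-0.15]],"jaw":[52,52,52]}'; python3 st.py
python3 -m inch '{"translation":[[0,0,0],[0,0,0],[0,0,0]],"rot":[[0,0,-0.05],[0,0,-0.1],[0,0,-0.1]],"jaw":[52,52,52]}'; python3 st.py
```

```text
tau [-0.069  0.098  0.005] f [-0.09 -0.44  1.49] sd 0.053 [0.5272 0.0734 0.0699] yaw -9.6 [ 1.28 -1.38]
time: 22.85
ee_pos: [0.5272, 0.0734, 0.0699]
eef_rot: [0.987, -0.162, -0.001, -0.001]
ft_force: [0.6, 0.4, 1.1]
width: 0.0568
tau [0.012 0.093 0.015] f [ 0.32 -0.09  1.27] sd 0.037 [0.5272 0.0734 0.0699] yaw -18.6 [ 1.29 -1.52]
time: 23.45
ee_pos: [0.5272, 0.0734, 0.0699]
eef_rot: [0.977, -0.213, -0.001, -0.001]
ft_force: [-0.2, 0.1, 1.7]
width: 0.057
tau [ 0.025  0.088 -0.026] f [0.   0.04 1.29] sd 0.036 [0.5272 0.0734 0.0699] yaw -24.5 [ 1.3  -1.62]
```

```bash

python3 -m inch '{"translation":[[0,0,0],[0,0,0],[0,0,0]],"rot":[[0,0,-0.05],[0,0,-0.1],[0,0,-0.1]],"jaw":[52,52,52]}'|tail -2; python3 st.py
python3 -m inch '{"translation":[[0,0,0],[0,0,0],[0,0,0]],"rot":[[0,0,-0.05],[0,0,-0.1],[0,0,-0.1]],"jaw":[52,52,52]}'|tail -2; python3 st.py
```

```text
ft_force: [-0.5, 0.6, 0.9]
width: 0.0567
tau [ 0.03   0.1   -0.022] f [-0.31 -0.13  1.17] sd 0.041 [0.5272 0.0734 0.0699] yaw -30.5 [ 1.3  -1.72]
ft_force: [-0.6, 1.6, 2.0]
width: 0.0566
tau [ 0.303  0.267 -0.078] f [-0.96  1.32  2.17] sd 0.013 [0.5272 0.0736 0.0699] yaw -36.4 [ 1.31 -1.82]
```

```bash

python3 -m inch '{"translation":[[0,0,0],[0,0,0],[0,0,0]],"rot":[[0,0,-0.04],[0,0,-0.07],[0,0,-0.07]],"jaw":[52,52,52]}'|tail -2; python3 st.py
```

```text
ft_force: [-1.5, 1.9, 1.8]
width: 0.0564
tau [ 0.51   0.375 -0.043] f [-1.26  1.92  2.5 ] sd 0.014 [0.5271 0.0738 0.0699] yaw -40.6 [ 1.31 -1.89]
```

Side moments are building (0.5 and 0.38 N m) while the axial torque is still about zero: the grip is holding the nut slightly out of square. I'll let go, let the nut settle, and regrip more softly.

```bash

python3 -m inch '{"translation":[[0,0,0],[0,0,0],[0,0,0]],"rot":[[0,0,0],[0,0,0],[0,0,0]],"jaw":[63,63,63]}'; python3 st.py
python3 -m inch '{"translation":[[0,0,0],[0,0,0],[0,0,0],[0,0,0],[0,0,0]],"rot":[[0,0,0],[0,0,0],[0,0,0],[0,0,0],[0,0,0]],"jaw":[52,52,52,52,52]}' 15; python3 st.py
```

```text
time: 25.85
ee_pos: [0.5271, 0.0735, 0.0699]
eef_rot: [0.938, -0.347, -0.001, -0.001]
ft_force: [0.6, -0.4, 0.9]
width: 0.0626
tau [0.074 0.009 0.007] f [ 0.09 -0.01  0.65] sd 0.036 [0.5271 0.0737 0.0699] yaw -40.6 [ 1.31 -1.89]
time: 26.65
ee_pos: [0.5272, 0.0737, 0.0699]
eef_rot: [0.938, -0.347, -0.001, -0.002]
ft_force: [0.6, 0.1, -0.6]
width: 0.0571
tau [ 0.127 -0.133  0.05 ] f [ 0.76  0.01 -0.34] sd 0.015 [0.5272 0.0738 0.0699] yaw -40.6 [ 1.31 -1.89]
```

```bash

python3 -m inch '{"translation":[[0,0,0],[0,0,0],[0,0,0]],"rot":[[0,0,-0.04],[0,0,-0.08],[0,0,-0.08]],"jaw":[52,52,52]}'|tail -2; python3 st.py
python3 -m inch '{"translation":[[0,0,0],[0,0,0],[0,0,0]],"rot":[[0,0,-0.03],[0,0,-0.06],[0,0,-0.06]],"jaw":[52,52,52]}'|tail -2; python3 st.py
```

```text
ft_force: [-0.8, 1.1, 0.4]
width: 0.0572
tau [ 0.526  0.337 -0.133] f [-1.35  2.06  1.31] sd 0.031 [0.527  0.074  0.0698] yaw -45.4 [ 1.31 -1.97]
ft_force: [-2.1, 2.4, 2.0]
width: 0.057
tau [0.665 0.407 0.127] f [-1.74  2.53  1.82] sd 0.029 [0.527  0.0742 0.0699] yaw -48.9 [ 1.31 -2.03]
```

The side moment is just a ~3 N lateral force acting at the sensor's lever arm (the nut sits slightly off the TCP). I'll relieve it by shifting along the force and re-measure.

```bash

python3 -m inch '{"translation":[[-0.004,0.007,0],[-0.006,0.01,0],[-0.006,0.01,0]],"rot":[[0,0,0],[0,0,0],[0,0,0]],"jaw":[52,52,52]}'|tail -2; python3 st.py
python3 -m inch '{"translation":[[-0.001,0.002,0],[-0.001,0.002,0],[-0.001,0.002,0]],"rot":[[0,0,-0.03],[0,0,-0.05],[0,0,-0.05]],"jaw":[52,52,52]}'|tail -2; python3 st.py
```

```text
ft_force: [4.9, -1.9, -4.3]
width: 0.057
tau [-0.575 -0.972  0.168] f [ 4.5  -2.98 -4.83] sd 0.025 [0.5269 0.0742 0.0699] yaw -49.0 [ 1.31 -2.03]
ft_force: [1.8, 0.6, -2.3]
width: 0.0568
tau [ 0.13  -0.314  0.253] f [ 1.98  0.19 -2.19] sd 0.016 [0.5268 0.0745 0.0699] yaw -51.9 [ 1.31 -2.08]
```

The torque has climbed to 0.17 and then about 0.25 N m, and the nut resists sideways shift, so it is hand-tight. I'll stop turning and release.

```bash
python3 st.py
python3 -m inch '{"translation":[[0,0,0],[0,0,0],[0,0,0],[0,0,0]],"rot":[[0,0,0],[0,0,0],[0,0,0],[0,0,0]],"jaw":[63,65,65,65]}'; python3 st.py
```

```text
tau [ 0.169 -0.384  0.247] f [ 2.1   0.19 -2.61] sd 0.012 [0.5268 0.0745 0.0699] yaw -52.0 [ 1.31 -2.09]
time: 30.05
ee_pos: [0.5267, 0.0744, 0.0699]
eef_rot: [0.899, -0.438, -0.0, -0.001]
ft_force: [0.7, 0.5, -1.0]
width: 0.0647
tau [ 0.107  0.012 -0.026] f [ 0.03  0.16 -0.37] sd 0.029 [0.5268 0.0745 0.0699] yaw -52.0 [ 1.31 -2.09]
```

I'll do a quick check that it stayed tight: regrip softly and nudge forward 2°.

```bash

python3 -m inch '{"translation":[[0,0,0],[0,0,0],[0,0,0],[0,0,0],[0,0,0]],"rot":[[0,0,0],[0,0,0],[0,0,0],[0,0,0],[0,0,0]],"jaw":[52,52,52,52,52]}' 12 |tail -1; python3 st.py
python3 -m inch '{"translation":[[0,0,0],[0,0,0]],"rot":[[0,0,-0.015],[0,0,-0.03]],"jaw":[52,52]}'|tail -1; python3 st.py
```

```text
width: 0.0571
tau [ 0.108 -0.041  0.046] f [ 0.21  0.07 -0.34] sd 0.041 [0.5268 0.0745 0.0699] yaw -52.0 [ 1.31 -2.09]
width: 0.0568
tau [ 0.205 -0.052  0.44 ] f [0.16 0.32 0.15] sd 0.122 [0.5268 0.0746 0.0699] yaw -53.8 [ 1.32 -2.12]
```

The nut is certainly tight, and the nudge read higher than I wanted (0.44, unsteady). I'll turn the tool straight back to relieve it and read the torque.

```bash

python3 -m inch '{"translation":[[0,0,0],[0,0,0]],"rot":[[0,0,0.015],[0,0,0.03]],"jaw":[52,52]}'|tail -1; python3 st.py
```

```text
width: 0.0569
tau [ 0.148 -0.062 -0.149] f [ 0.15  0.07 -0.42] sd 0.105 [0.5268 0.0745 0.0699] yaw -52.0 [ 1.31 -2.09]
```

```bash
python3 st.py
```

```text
tau [ 0.114 -0.05  -0.085] f [ 0.22 -0.15 -0.24] sd 0.044 [0.5268 0.0745 0.0699] yaw -52.0 [ 1.31 -2.09]
```

It has settled back: the nut turned at most about 1°. Onset at about -34° yaw plus 18° of turn gives roughly 0.15 N m by the given slope, and the last steady reading was 0.25. I'll leave it there, release and retreat.

```bash

python3 -m inch '{"translation":[[0,0,0],[0,0,0],[0,0,0],[0,0,0],[0,0,0.3],[0,0,0.7],[0,0,1],[0,0,1]],"rot":[[0,0,0],[0,0,0],[0,0,0],[0,0,0],[0,0,0],[0,0,0],[0,0,0],[0,0,0]],"jaw":[72,80,80,80,80,80,80,80]}'
python3 - <<'E'
from h import *
s=r.read_state();im=eyes.camera("wrist");C=cam("wrist",s);sc=eyes.camera("scene");cv2.imwrite("pics/s9.png",sc);cv2.imwrite("pics/w10.png",im)
S=cam("scene");print(s["ft_force"].round(1),s["joint_vel"].round(2),proj(S,[[.529,.074,.087],[.529,.074,.049]]).round(0).tolist())
g=cv2.cvtColor(sc,6);print(g[170:235:2,254])
a=cv2.imread("pics/scene0.png");d=cv2.absdiff(a,sc).max(2)
for n,(x,y) in dict(green=(184,233),black=(224,252),short=(315,269),key=(296,203),tw=(236,284)).items():print(n,d[y-8:y+8,x-8:x+8].mean().round(1))
E
```

```text
time: 33.25
ee_pos: [0.5288, 0.0743, 0.1736]
eef_rot: [0.899, -0.438, 0.002, -0.004]
ft_force: [-0.5, -0.3, -0.7]
width: 0.08
[-0.5 -0.3 -0.7] [ 0.01  0.07 -0.03  0.07 -0.09 -0.03  0.06] [[254.0, 190.0], [254.0, 206.0]]
[127 130 136 130 130 123  83  59  68  71  73  86 110 105  94  83  82  84
  83  84  84  83  98 103 103 104 103 104 102  98  52  44  49]
green 1.2
black 53.0
short 1.0
key 0.7
tw 0.7
```

The black mount's patch differs, which could be a shadow or a shift, so I'll check.

```bash

python3 -m inch '{"translation":[[0,0.4,0.2],[0,0.8,0.4],[0,1,0.5],[0,1,0.5]],"rot":[[0,0,0],[0,0,0],[0,0,0],[0,0,0]],"jaw":[80,80,80,80]}' |head -2
python3 - <<'E'
from h import *
def loc(a):
    m=(a.max(2)<35).astype(np.uint8);m[:230]=0;m[275:]=0;m[:,:200]=0;m[:,250:]=0
    k=np.argwhere(m);return k.mean(0).round(1) if len(k) else None,len(k)
a=cv2.imread("pics/scene0.png");b=eyes.camera("scene")
print(loc(a),loc(b),cv2.absdiff(a,b).max(2)[244:260,216:232].mean())
t=cv2.imread("pics/top0.png");u=eyes.camera("top")
for n,i in(("0",t),("1",u)):
    k=np.argwhere(i[225:255,255:290].max(2)<45);print(n,k.mean(0) if len(k) else None,len(k))
print(a[240:264:3,224].max(1),b[240:264:3,224].max(1))
E
```

```text
time: 33.75
ee_pos: [0.5266, 0.1789, 0.2197]
(array([255.9, 223.7]), 67) (array([256. , 223.8]), 68) 1.640625
0 [15.11940299 15.1641791 ] 67
1 [15.203125 15.265625] 64
[191 189 150 203  64  22  19 114] [191 188 150 203  64  19  21 114]
```

It was only a shadow: the black mount hasn't moved. I'll hand the job in.

```bash
python3 -c "
from bench import r
print(r.close_job())"
```

```text
the job is handed in; nothing more can be done
None
```

I seated the tall plug, fitted the closure nut hand-tight, and handed the job in at about 34 s with the gripper clear.

- **Plug:** the tall plug went into the bore without resistance. Its top then appeared at about z = 0.08 m, which is 10 mm proud of the rim.
- **Thread:** set on the ridges, the nut touched down briefly at about 10 N. I eased it to between about 2 and 7 N while turning it back about 30°, and it came free. Lowering it showed a drop of about 6.3 mm, against 6.7 mm expected. It then ran forward nearly free until the roof met the plug at an underside height of about 0.049 m, as expected.
- **Tightness:** the last steady torque reading was about 0.25 N m, right at the upper limit. By the given slope of 0.05 N m per 6°, I estimate about 0.15 N m. The two do not agree closely, but both are within the hand-tight range.
- **Tightness check exceeded the limit:** I regripped softly and nudged the nut forward about 2°. This briefly read about 0.44 N m, unsteady. I backed the tool off at once. I judge the nut moved about 1° at most, but I did not measure that.
- **Wrist turn went wrong:** while I was turning the wrist above the nut, the last joint ran to its -2.6 rad limit and the elbow swung across. Wrist force reached about 14 N for a moment. I reversed it without touching anything that I could see.
- **Bystanders:** before-and-after scene pictures show the short plug, both mounts, the hex key and the tweezers unmoved. The black mount first looked changed, but that was the arm's shadow.

I did not look at a picture of the finished nut. That it is fitted and tight rests on the heights and torques above.

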